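# Hold a probe centred in the gel tank's guide hole

### The job

Slide the tank's blue cover fully open by its orange handle, then lift the orange-headed probe out of the stand and lower it upright through the guide hole in the tank until the black band on its rod is level with the top of the guide. The rod must never touch the guide or any other part of the tank. Finish still holding the probe there, still and centred in the hole, and leave the blue-headed probe, the pipette-tip rack and the amber jar where they are.

Things in the scene. Friction and masses are not known exactly. Their poses are not given: they have to be found in the camera images.
- tank: Clear blue gel tank fixed to the bench, 150 mm (its x) by 270 (its y) by 75 high, walls and floor 6, aluminium rails along both long sides up to 84. Origin at the centre of its underside, z up. The -y half is the well with the guide, under the sliding cover; the +y half is the gel bay, over which the cover slides when opened.
- guide_mouth (a point): Centre of the mouth of the guide hole, in the top face of the white bridge inside the tank: 65 mm towards the tank's -y from the tank's origin and 60 mm above the bench. Round vertical hole 24 mm in diameter through the bridge (14 mm thick); below it the well is open to the floor, 54 mm below the mouth. Axes as the tank's.
- cover (a joint): Slide of the flat cover (146 by 130 by 6 mm, top face 81.5 mm above the bench) along the tank's +y: 0 = shut over the guide, 0.12 m = fully open, against its stop. Friction about 1.5 N, stays where it is left.
- cover_handle (a point): Centre of the orange handle, an upright bar on the cover: 70 mm along the tank's x, 14 mm thick along the tank's y (the sliding direction), 28 mm high from the cover's top face (this point lies 14 mm above that face, 95.5 mm above the bench). It moves with the cover.
- stand: Probe stand fixed to the bench: a grey plate 60 mm (its x) by 165 mm (its y), 12 mm thick, its top 118 mm above the bench, with two 16 mm through holes 42.5 mm either side of its middle along y. Origin at the centre of its foot on the bench, z up.
- probe: Probe to use, 56 to 112 g: steel rod 10 mm in diameter, 110 mm long, with a square orange head 24 by 24 by 50 mm on top (110 to 160 mm above the tip). Origin at the rod's tip, z up the rod, x and y square to the head's faces. At the start it hangs upright in one of the stand's holes, the head resting on the plate, its faces square to the stand.
- probe_band (a point): Middle of the black band (6 mm high) around the probe's rod, on the rod's axis 35 mm above the tip.
- spare_probe: A like probe with a blue head, in the stand's other hole. Leave it.
- tip_rack: Purple pipette-tip rack with a white top, 85 by 125 by 49 mm, loose on the bench; origin at the centre of its underside. Leave it.
- buffer_jar: Amber jar with a white cap, 60 mm in diameter, 100 mm high, loose on the bench; origin at the centre of its underside. Leave it.

How it is judged:
By the outcome, as a careful person would: the job done as asked, in the order asked, and still so for the second after the job is handed in, while the arm keeps its last pose, push and grip.
It also fails if it takes over 72 s, if anything falls off the work surface, if the arm or the gripper's body presses on something with over 40 N, if the wrist force passes 120 N, or if a joint passes its speed limit or range.

### The arm

A 6-joint arm with a two-finger parallel gripper is mounted at the origin on the work surface. World frame = base frame: x ahead of the robot, y to its left, z up, the work surface at z = 0. Lengths are in m, angles in rad, forces in N, time in s.
With the tool pointing down it reaches from about 0.25 to 0.775 m from the base axis. Payload 4 kg.
Tool frame: the origin (TCP) lies at the very end of the fingers, on their centre line; the grasp point (between the pads) lies 19 mm behind it; z points along the fingers, y is the line along which they close (so a half turn about z gives the same grasp; the last joint's range is limited). The gripper opens to 94 mm and grips with 3 to 60 N. Pads are 16 mm wide; open, the fingers measure 119 mm over their backs; the gripper's body (75 mm by 177 mm) begins 78 mm behind the grasp point.
Start: joints at [1.091, 0.087, 1.371, -0, 1.684, -0.103], TCP at [0.202, 0.511, 0.206] pointing down, gripper open.
Joint ranges: [-3.1, 3.1], [-0.76, 2.03], [0.27, 2.55], [-1.08, 4.22], [0.17, 2.65], [-2.57, 2.57]. Speed limits (rad/s): [2.79, 2.79, 3.14, 3.14, 3.14, 3.14].

### API

Orientations are given as [roll, pitch, yaw] about the fixed x, y, z axes, in that order (R = Rz(yaw) Ry(pitch) Rx(roll)).
In Python, from bench import robot gives the robot as it stands. The module is installed in compiled form; this text tells all that it offers.
- The arm moves only by the tool move_arm, never from a script. Its argument "deltas" is one flat list of numbers, 7 for each row, row after row: the turn, a rotation vector about the tool's x, y, z in rad, then the shift along the tool's x, y, z in cm, then the closure, from -1 (fully open) to 1 (shut). A call has 1 to 8 rows; each row is the pose to reach, as a shift and turn from the pose commanded when the call began, along the tool's axes at that moment; what a row does not reach only later rows make up. A row lasts 1/10 s, in which the tool goes at most 50 mm and 8.59 degrees, less where a joint would pass 70% of its speed; a pose out of reach is approached as far as the arm can. A call with a gripper value outside its range is refused whole. The fingers move at their own pace and stop on an object; the grip force is fixed at half the most. Time passes only in rows, so rows that repeat a pose let the fingers close. It gives the time, the measured TCP pose, the force, the opening and the grip force at its end, in the units of the state.
- robot.get_obs(): the state, without advancing time (a new reading comes with each control period).
- robot.snapshot(name): name is "scene" or "top"; returns a dict with "image" (400x640x3 uint8, red, green, blue), "depth" (400x640 float32, m along the optical axis (not along the pixel's ray), 0 where there is no reading), "fov_y" (degrees; the focal length in pixels is half the picture's height over the tangent of half this angle, whatever the lens; pixels are square), "cx", "cy" (the principal point, pixels), "origin" and "orientation" of the camera in the world. Camera axes: x right, y up, looking along -z (the intrinsics and any distortion apply to the point x, -y, -z); pixel columns grow to the right and rows downward; lengths in m; the calibration is good to about 2 mm. A picture is of the moment at which its call begins.
- robot.close_job(): hands the job in; it is judged then, once.
The state is a dict: "time": time; "joint_positions": joint angles; "qvel": joint speeds; "joint_torque": joint torques, N m; "tool_pos": TCP position; "ee_rot": TCP orientation; "wrist_force": force on the tool from outside, world axes, zero at the start; "wrist_torque": the same for the moment, N m; "width": finger opening in m; "finger_force": force on a finger pad.
Only numpy, scipy, OpenCV 4.12 (cv2) and the standard library are available. Lean on these libraries where they do the work, as an engineer would, in place of code of your own. Each camera call takes 0.05 s, during which the arm holds its last target. There are 200 camera calls.

## Working session

There is one attempt and no reset: what is moved stays moved. The work goes in short steps, Python scripts to look and compute and a tool call to move; the robot and the scene stay as the last step left them, time stands still between calls to the robot, and variables do not carry over. Pictures are saved under pics/ and viewed, at most 10 in all, crops included, and the job is handed in when it is done.

Besides the shell and the picture viewer there is one more tool, called after ">>>" as a command line: name --argument value ..., lists and objects as JSON in quotes. move_arm: Moves the arm, as the interface text tells. Its arguments: {"type":"object","properties":{"deltas":{"type":"array","items":{"type":"number"}}},"required":["deltas"]}

```bash
mkdir -p pics
cat > h.py <<'E'
import numpy as np, cv2
from bench import robot
from scipy.spatial.transform import Rotation as R
def snap(n):
    s=robot.snapshot(n); return s
def save(s,f): cv2.imwrite('pics/'+f,cv2.cvtColor(s['image'],cv2.COLOR_RGB2BGR))
E
python3 - <<'E'
from h import *
for n in('scene','top'):
    s=snap(n); save(s,n+'0.png'); print({k:v for k,v in s.items() if k not in('image','depth')}); np.savez('pics/'+n+'0.npz',**s)
print(robot.get_obs())
E
```

```text
{'fov_y': 54.87013900460402, 'cx': 320.5420737617716, 'cy': 201.4949831401129, 'origin': array([ 1.34689336, -0.32318747,  0.70894319]), 'orientation': array([0.92403345, 0.0076825 , 1.03916743])}
{'fov_y': 51.29945213362217, 'cx': 323.4243454771298, 'cy': 195.14726315095942, 'origin': array([0.54518196, 0.07311142, 1.04095504]), 'orientation': array([ 0.06842796, -0.00864225, -1.56549395])}
{'time': 0.1, 'joint_positions': array([ 1.09089790e+00,  8.78706014e-02,  1.37208171e+00, -3.68090704e-05,
        1.68363227e+00, -1.03072235e-01]), 'qvel': array([ 0.00197992, -0.00021148, -0.00349469,  0.00121106, -0.00255103,
        0.0011704 ]), 'joint_torque': array([ 2.31462807e-03, -3.41252625e+01, -3.03301334e+01,  7.20246602e-02,
        3.04039638e-02, -9.96535437e-05]), 'tool_pos': array([0.20215327, 0.51096201, 0.20443784]), 'ee_rot': array([-3.13960753e+00, -1.68560298e-04,  2.76476219e+00]), 'wrist_force': array([0.12815546, 0.13259395, 0.06850069]), 'wrist_torque': array([-0.01095006,  0.01335801,  0.03554725]), 'finger_force': 0.0, 'width': 0.09393743874200121}
```

View pics/scene0.png

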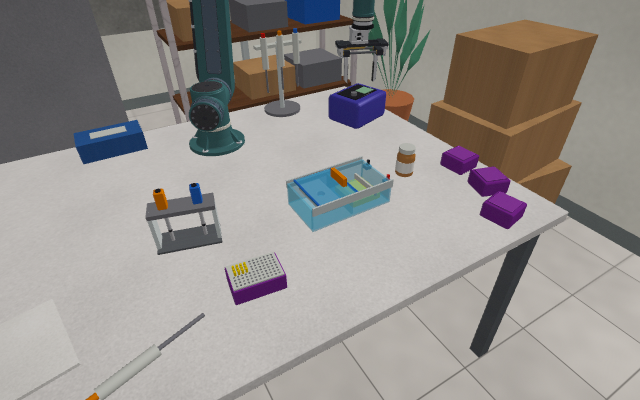

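View pics/top0.png

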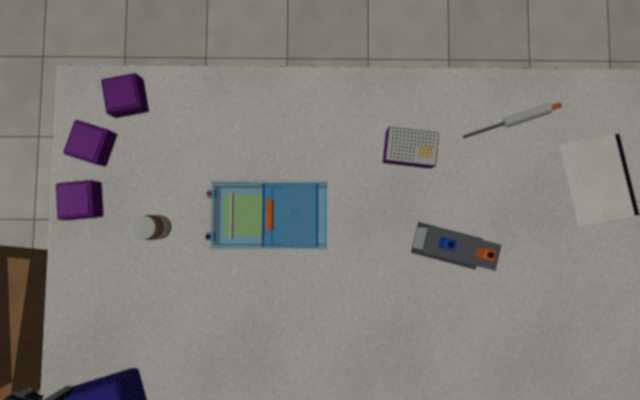

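The top view shows the orange handle at (269,215), the guide faintly visible at (295,215), the orange probe at (487,254) and the blue one at (448,244). The tank's +y points left in the image (world +y). The scene view agrees with this.

```bash
cat >> h.py <<'E'
def ray(s,px):
    px=np.atleast_2d(np.asarray(px,float)); h,w=s['image'].shape[:2]
    f=h/2/np.tan(np.radians(float(s['fov_y']))/2)
    d=np.c_[(px[:,0]-s['cx'])/f,-(px[:,1]-s['cy'])/f,-np.ones(len(px))]
    return R.from_euler('xyz',s['orientation']).apply(d)
def onz(s,px,z):
    d=ray(s,px); o=np.array(s['origin']); return o+d*((z-o[2])/d[:,2])[:,None]
def dep(s,px):
    px=np.atleast_2d(px); z=np.array([s['depth'][int(round(v)),int(round(u))] for u,v in px]); return np.array(s['origin'])+ray(s,px)*z[:,None]
def hsv(s): return cv2.cvtColor(s['image'],cv2.COLOR_RGB2HSV)
def blobs(m,amin=15):
    m=m.astype(np.uint8); n,l,st,c=cv2.connectedComponentsWithStats(m)
    out=[]
    for i in range(1,n):
        if st[i,4]>=amin:
            p=np.argwhere(l==i)[:,::-1].astype(np.float32); out.append((c[i],st[i],p))
    return out
def orange(s): 
    H=hsv(s); return (H[...,0]>=5)&(H[...,0]<=18)&(H[...,1]>170)&(H[...,2]>110)
E
python3 - <<'E'
from h import *
np.set_printoptions(precision=4,suppress=True)
for n in('top','scene'):
    s=np.load('pics/%s0.npz'%n)
    print(n)
    for c,st,p in blobs(orange(s)):
        P=np.concatenate([dep(s,q) for q in p]); 
        print('orange',c,st, 'depth z pct',np.percentile(P[:,2],[5,50,95]), 'rect',cv2.minAreaRect(p))
        if n=='top':
            for z in (.1095,.168): print(z,onz(s,c,z))
        t=P[:,2]>np.percentile(P[:,2],95)-.006
        print('  top pts by depth',P[t].mean(0),P[t].min(0),P[t].max(0))
s=np.load('pics/top0.npz'); H=hsv(s)
D=s['depth']; v,u=np.mgrid[:400,:640]; P=(np.array(s['origin'])+ray(s,np.c_[u.ravel(),v.ravel()])*D.ravel()[:,None]).reshape(400,640,3)
for name,lo,hi,box in(('stand',.108,.128,(400,210,520,280)),('tank',.06,.1,(200,170,340,260))):
    m=np.zeros((400,640),bool); a,b,c,d=box; m[b:d,a:c]=True; m&=(P[...,2]>lo)&(P[...,2]<hi)
    Q=P[m][:,:2].astype(np.float32); print(name,len(Q),cv2.minAreaRect(Q),P[m][:,2].mean())
# head of blue probe
m=(H[...,0]>100)&(H[...,0]<125)&(H[...,1]>170)
for c,st,p in blobs(m,40):
    print('blue',c,st,onz(s,c,.168))
im=cv2.resize(s['image'][160:290,190:520],None,fx=2.4,fy=2.4,interpolation=cv2.INTER_CUBIC)
cv2.imwrite('pics/crop1.png',im[...,::-1])
E
```

```text
top
orange [556.0476 105.3333] [553 104   8   4  21] depth z pct [0.017  0.02   0.0231] rect ((556.4000244140625, 105.19998931884766), (2.5298221111297607, 7.589465618133545), 71.56504821777344)
0.1095 [[ 0.818  -0.4654  0.1095]]
0.168 [[ 0.8009 -0.4316  0.168 ]]
  top pts by depth [ 0.8441 -0.5166  0.0202] [ 0.8395 -0.5272  0.0175] [ 0.8484 -0.5068  0.0247]
orange [268.9787 214.1986] [267 200   5  29 141] depth z pct [0.1059 0.1088 0.1114] rect ((269.0, 214.0), (28.0, 4.0), 90.0)
0.1095 [[0.5657 0.1867 0.1095]]
0.168 [[0.5644 0.1796 0.168 ]]
  top pts by depth [0.5656 0.1868 0.1088] [0.535  0.1816 0.1057] [0.5975 0.1918 0.1149]
orange [483.7481 253.2901] [476 248  20  13 131] depth z pct [0.1288 0.1615 0.169 ] rect ((485.35296630859375, 253.5882568359375), (17.947635650634766, 10.186494827270508), 14.03624439239502)
0.1095 [[ 0.4813 -0.2925  0.1095]]
0.168 [[ 0.4853 -0.2695  0.168 ]]
  top pts by depth [ 0.483  -0.278   0.1671] [ 0.4714 -0.293   0.1633] [ 0.4943 -0.2683  0.1719]
scene
orange [279.  32.] [277  30   5   5  17] depth z pct [0.1749 0.3261 0.3337] rect ((279.0, 31.999998
[... 949 characters left out ...]
  0.1662] [ 0.4793 -0.2936  0.1622] [ 0.5007 -0.2689  0.17  ]
orange [ 93.0962 396.9423] [ 86 393  13   7  52] depth z pct [0.014  0.0191 0.0214] rect ((92.0, 396.0), (6.0, 12.0), 90.0)
  top pts by depth [ 0.8458 -0.5067  0.0192] [ 0.8395 -0.5167  0.0159] [ 0.8505 -0.5002  0.0221]
stand 1665 ((0.4927975833415985, -0.2410409152507782), (0.16564258933067322, 0.05997088551521301), 75.59803771972656) 0.1178403737521165
tank 4785 ((0.5638861656188965, 0.19783927500247955), (0.1589600145816803, 0.282103031873703), 0.215799480676651) 0.07948430814128268
blue [446.626  243.4656] [439 238  17  12 131] [[ 0.5054 -0.1921  0.168 ]]
blue [115.7184 385.8912] [ 72 370  72  30 625] [[0.2147 0.4852 0.168 ]]
```

View pics/crop1.png

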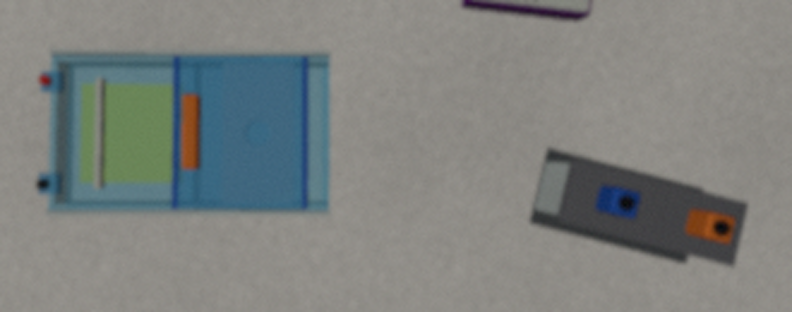

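```bash
cat >> h.py <<'E'
def go(p,yaw):
    o=robot.get_obs(); A=R.from_euler('xyz',o['ee_rot']); B=R.from_euler('xyz',[np.pi,0,yaw])
    print('turn',(A.inv()*B).as_rotvec().round(4),'shift cm',(A.inv().apply(np.array(p)-o['tool_pos'])*100).round(2))
    print('t',o['time'],'pos',o['tool_pos'].round(4),'rot',o['ee_rot'].round(4),'F',o['wrist_force'].round(2),'w',o['width'].round(4))
E
python3 - <<'E'
from h import *
s=np.load('pics/top0.npz'); D=s['depth']; v,u=np.mgrid[:400,:640]; P=(np.array(s['origin'])+ray(s,np.c_[u.ravel(),v.ravel()])*D.ravel()[:,None]).reshape(400,640,3)
# rails: edge fit of tank high points
for i in range(220,321,20):
    c=P[170:260,i]; k=(c[:,2]>.077)&(c[:,2]<.09); print(i,c[k][[0,-1]].round(4).tolist())
go([.567,.1867,.16],np.pi)
E
```

```text
220 [[0.6421, 0.3036, 0.0841], [0.4863, 0.3009, 0.0809]]
240 [[0.6423, 0.2576, 0.0843], [0.4867, 0.2547, 0.0838]]
260 [[0.6428, 0.2119, 0.0821], [0.4845, 0.2095, 0.0814]]
280 [[0.6433, 0.1659, 0.08], [0.4847, 0.1638, 0.081]]
300 [[0.6432, 0.1194, 0.0837], [0.4851, 0.118, 0.0842]]
320 [[0.6438, 0.0733, 0.0814], [0.4852, 0.0723, 0.0821]]
turn [-0.0019 -0.0005 -0.3768] shift cm [-45.86 -16.72   4.47]Traceback (most recent call last):
  File "<stdin>", line 6, in <module>
  File "h.py", line 29, in go
    print('t',o['time'],'pos',o['tool_pos'].round(4),'rot',o['ee_rot'].round(4),'F',o['wrist_force'].round(2),'w',o['width'].round(4))
                                                                                                                  ^^^^^^^^^^^^^^^^
AttributeError: 'float' object has no attribute 'round'
```

```bash
sed -i "s/o\['width'\].round(4)/round(float(o['width']),4)/" h.py
```

>>> move_arm --deltas '[0,0,-0.377,-45.86,-16.72,4.4,-1,0,0,-0.377,-45.86,-16.72,4.4,-1,0,0,-0.377,-45.86,-16.72,4.4,-1,0,0,-0.377,-45.86,-16.72,4.4,-1,0,0,-0.377,-45.86,-16.72,4.4,-1,0,0,-0.377,-45.86,-16.72,4.4,-1,0,0,-0.377,-45.86,-16.72,4.4,-1,0,0,-0.377,-45.86,-16.72,4.4,-1]'

```text
time: 0.9
tool_pos: [0.4945, 0.2512, 0.1698]
ee_rot: [3.142, -0.001, -3.141]
wrist_force: [0.3, 1.1, -0.6]
width: 0.0941
finger_force: 0.0
```

>>> move_arm --deltas '[0,0,0,-7.2,-6.45,1.0,-1,0,0,0,-7.2,-6.45,1.0,-1,0,0,0,-7.2,-6.45,1.0,-1,0,0,0,-7.2,-6.45,1.0,-1]'

```text
time: 1.3
tool_pos: [0.5654, 0.1875, 0.1591]
ee_rot: [3.142, -0.003, 3.14]
wrist_force: [-0.4, 0.2, 0.3]
width: 0.0937
finger_force: 0.0
```

Run:
```python
from h import *
s=snap('scene'); save(s,'s1.png'); s=snap('top'); save(s,'t1.png')
go([.567,.1867,.087],np.pi)
```

```text
turn [ 0.0004 -0.0009  0.001 ] shift cm [-0.23 -0.25  7.32]
t 1.4 pos [0.5647 0.1891 0.1602] rot [ 3.1412e+00 -9.0000e-04 -3.1406e+00] F [-0.62  0.44  0.34] w 0.094
```

View pics/s1.png

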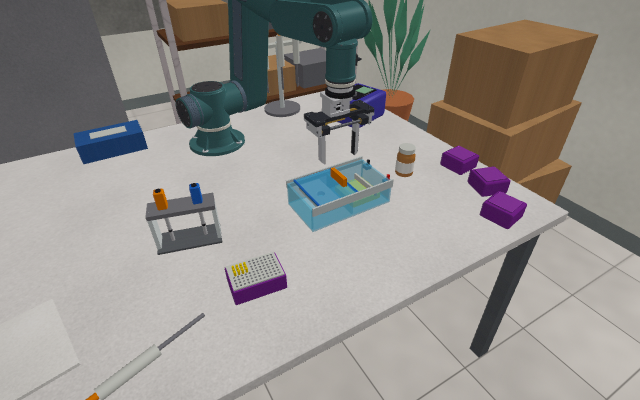

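The open fingers at (322,150) and (355,140) hang above the handle at (338,177), one on each side of it. Next I descend and close.

>>> move_arm --deltas '[0,0,0,-0.1,-0.1,4,-1,0,0,0,-0.1,-0.1,7.2,-1,0,0,0,-0.1,-0.1,7.2,-1,0,0,0,-0.1,-0.1,7.2,0,0,0,0,-0.1,-0.1,7.2,1,0,0,0,-0.1,-0.1,7.2,1,0,0,0,-0.1,-0.1,7.2,1,0,0,0,-0.1,-0.1,7.2,1]'

```text
time: 2.2
tool_pos: [0.567, 0.1875, 0.0894]
ee_rot: [3.141, 0.002, -3.141]
wrist_force: [0.1, 0.2, -0.6]
width: 0.0575
finger_force: 0.0
```

>>> move_arm --deltas '[0,0,0,0,0,0,1,0,0,0,0,0,0,1,0,0,0,0,0,0,1]'

```text
time: 2.5
tool_pos: [0.5665, 0.1874, 0.0883]
ee_rot: [3.142, -0.0, -3.142]
wrist_force: [-0.3, 0.1, 0.1]
width: 0.0342
finger_force: 0.0
```

>>> move_arm --deltas '[0,0,0,0,0,0,1,0,0,0,0,0,0,1,0,0,0,0,0,0,1,0,0,0,0,0,0,1,0,0,0,0,0,0,1]'

```text
time: 3.0
tool_pos: [0.5665, 0.1878, 0.0884]
ee_rot: [3.141, 0.0, -3.141]
wrist_force: [-0.2, 1.6, -1.6]
width: 0.0136
finger_force: 30.0
```

>>> move_arm --deltas '[0,0,0,0,1,0,1,0,0,0,0,3,0,1,0,0,0,0,5,0,1,0,0,0,0,7,0,1,0,0,0,0,9,0,1,0,0,0,0.05,10.5,0,1,0,0,0,0.05,11.2,0,1,0,0,0,0.05,11.2,0,1]'

```text
time: 3.8
tool_pos: [0.5661, 0.2937, 0.0882]
ee_rot: [-3.129, -0.001, 3.14]
wrist_force: [-0.4, -14.9, 2.4]
width: 0.0137
finger_force: 30.1
```

>>> move_arm --deltas '[0,0,0,0,0,0,1,0,0,0,0,0,0,1,0,0,0,0,0,0,1]'

```text
time: 4.1
tool_pos: [0.5661, 0.2938, 0.0882]
ee_rot: [-3.131, -0.001, 3.139]
wrist_force: [-1.3, -13.2, 3.1]
width: 0.0134
finger_force: 30.0
```

Run:
```python
from h import *
s=snap('scene'); save(s,'s2.png'); s=snap('top'); save(s,'t2.png'); go([.566,.308,.088],np.pi)
cv2.imwrite('pics/t2c.png',cv2.resize(s['image'][160:270,180:345],None,fx=4,fy=4,interpolation=cv2.INTER_CUBIC)[...,::-1])
```

```text
turn [-0.0108 -0.0015 -0.0025] shift cm [0.02 1.42 0.01]
t 4.2 pos [0.5661 0.2938 0.0882] rot [-3.1308e+00 -1.4000e-03  3.1390e+00] F [ -0.6  -14.17   3.42] w 0.0138
```

View pics/t2c.png

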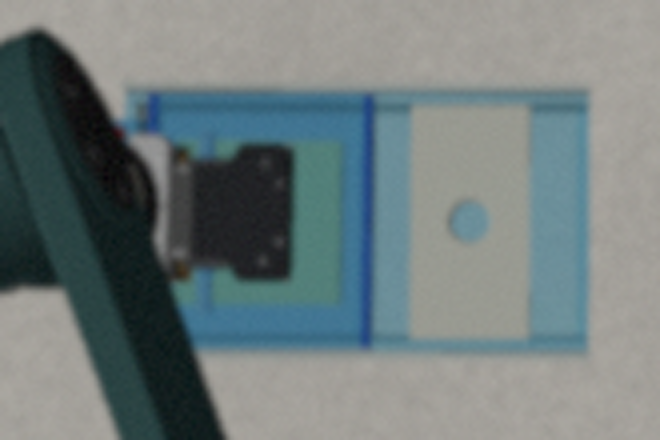

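The cover is now off the guide: its -y edge is at crop x=368 and the guide hole at (468,220). The 14 N of force suggests it's at its stop, so I'll push a little more to check.

>>> move_arm --deltas '[0,0,0,0,0.4,0,1,0,0,0,0,0.4,0,1,0,0,0,0,0.4,0,1,0,0,0,0,0.4,0,1]'

```text
time: 4.6
tool_pos: [0.5661, 0.2938, 0.0881]
ee_rot: [-3.123, -0.003, 3.137]
wrist_force: [-1.6, -21.6, 5.2]
width: 0.0138
finger_force: 30.1
```

At the stop: there was no motion and the force rose. I'll relax the push, open and retreat.

>>> move_arm --deltas '[0,0,0,0,-0.4,0,1,0,0,0,0,-0.7,0,1,0,0,0,0,-0.7,0,-1,0,0,0,0,-0.7,0,-1,0,0,0,0,-0.7,0,-1,0,0,0,0,-0.7,0,-1,0,0,0,0,-0.7,0,-1]'

```text
time: 5.3
tool_pos: [0.5659, 0.297, 0.0885]
ee_rot: [3.141, 0.0, -3.141]
wrist_force: [0.3, 0.4, 0.7]
width: 0.0505
finger_force: 0.0
```

>>> move_arm --deltas '[0,0,0,0,-0.2,0,-1,0,0,0,0,-0.2,-4,-1,0,0,0,0,-0.2,-8,-1,0,0,0,0,-0.2,-12,-1,0,0,0,0,-0.2,-14,-1,0,0,0,0,-0.2,-14,-1]'

```text
time: 5.9
tool_pos: [0.5677, 0.2951, 0.2336]
ee_rot: [3.138, 0.009, -3.141]
wrist_force: [0.7, -0.6, 0.5]
width: 0.0938
finger_force: 0.0
```

Run:
```python
from h import *
go([.4822,-.2822,.225],1.319)
```

```text
turn [0.0104 0.0027 1.8228] shift cm [  8.57 -57.73   0.58]
t 5.9 pos [0.5677 0.2951 0.2336] rot [ 3.1379  0.0086 -3.1413] F [ 0.7  -0.65  0.55] w 0.0938
```

>>> move_arm --deltas '[0,0,1.822,8.5,-57.7,0,-1,0,0,1.822,8.5,-57.7,0,-1,0,0,1.822,8.5,-57.7,0,-1,0,0,1.822,8.5,-57.7,0,-1,0,0,1.822,8.5,-57.7,0,-1,0,0,1.822,8.5,-57.7,0,-1,0,0,1.822,8.5,-57.7,0,-1,0,0,1.822,8.5,-57.7,0,-1]'

```text
time: 6.7
tool_pos: [0.5063, -0.1029, 0.2261]
ee_rot: [-3.139, -0.002, 1.936]
wrist_force: [0.1, 0.3, -0.0]
width: 0.094
finger_force: 0.0
```

Run:
```python
from h import *
go([.4822,-.2822,.225],1.319)
# precise stand/hole measures meanwhile (arm may occlude; use both views for cover check)
s=snap('top'); save(s,'t3.png'); np.savez('pics/t3.npz',**s); s=snap('scene'); save(s,'s3.png'); np.savez('pics/s3.npz',**s)
for n in('t3','s3'):
    s=np.load('pics/%s.npz'%n)
    for c,st,p in blobs(orange(s)): print(n,c.round(1),st,onz(s,c,.1095).round(4),dep(s,c).round(4))
```

```text
turn [-0.0029 -0.0013  0.6168] shift cm [-15.89  -8.65   0.09]
t 6.7 pos [ 0.5063 -0.1029  0.2261] rot [-3.1392e+00 -2.1000e-03  1.9358e+00] F [ 0.1   0.29 -0.01] w 0.094
t3 [556.2 105.3] [553 104   8   4  22] [[ 0.8181 -0.4658  0.1095]] [[ 0.8445 -0.518   0.0193]]
t3 [222.3 214.3] [220 200   6  29 137] [[0.5648 0.2908 0.1095]] [[0.5649 0.2909 0.1088]]
s3 [279.  32.] [277  30   5   5  17] [[-0.9776  0.7394  0.1095]] [[-0.1143  0.3447  0.3321]]
s3 [411.6 157.5] [407 154   8   9  35] [[0.612  0.4238 0.1095]] [[0.5652 0.4713 0.0713]]
s3 [367.6 166.7] [360 158  16  18 170] [[0.5857 0.2789 0.1095]] [[0.5771 0.2857 0.1027]]
s3 [160.3 199.8] [153 189  15  21 209] [[ 0.4381 -0.2795  0.1095]] [[ 0.4957 -0.2823  0.1475]]
s3 [ 93.1 396.9] [ 86 393  13   7  52] [[ 0.912  -0.4822  0.1095]] [[ 0.8473 -0.5058  0.0203]]
```

>>> move_arm --deltas '[0,0,0.617,-15.9,-8.65,0,-1,0,0,0.617,-15.9,-8.65,0,-1,0,0,0.617,-15.9,-8.65,0,-1,0,0,0.617,-15.9,-8.65,0,-1,0,0,0.617,-15.9,-8.65,0,-1,0,0,0.617,-15.9,-8.65,0,-1,0,0,0.617,-15.9,-8.65,0,-1]'

```text
time: 7.5
tool_pos: [0.4851, -0.2791, 0.2275]
ee_rot: [-3.14, -0.001, 1.328]
wrist_force: [-0.3, 0.4, 0.2]
width: 0.0939
finger_force: 0.0
```

Run:
```python
from h import *
go([.4825,-.282,.134],1.319)
s=snap('scene'); save(s,'s4.png'); cv2.imwrite('pics/s4c.png',cv2.resize(s['image'][100:270,80:280],None,fx=3,fy=3,interpolation=cv2.INTER_CUBIC)[...,::-1])
s=np.load('pics/t3.npz'); m=(hsv(s)[...,0]>85)&(hsv(s)[...,0]<115)&(hsv(s)[...,1]>60)
m[:195]=0;m[235:]=0;m[:,:285]=0;m[:,:]&=True;m[:,310:]=0
for c,st,p in blobs(m,10): print('hole?',c,st,onz(s,c,.06))
m2=np.zeros((400,640),bool); h=hsv(s); m2[165:265,275:320]=(h[165:265,275:320,1]<40)
for c,st,p in blobs(m2,200): print('bridge?',c,st,onz(s,[st[:2],st[:2]+st[2:4]],.06))
```

```text
turn [-0.0012 -0.0014  0.0093] shift cm [-0.35 -0.17  9.35]
t 7.5 pos [ 0.4851 -0.2791  0.2275] rot [-3.1404e+00 -1.4000e-03  1.3283e+00] F [-0.28  0.36  0.17] w 0.0939
hole? [296.82 214.94] [293 211   8   9  50] [[0.56543102 0.12731378 0.06      ]]
bridge? [297.  173.5] [275 165  45  18 810] [[0.68340309 0.18014734 0.06      ]
 [0.64121038 0.07324292 0.06      ]]
bridge? [297.1120046  215.13383113] [ 282  186   31   59 1741] [[0.6335407  0.16296553 0.06      ]
 [0.49533139 0.08877491 0.06      ]]
bridge? [297. 256.] [275 248  45  17 765] [[0.48792582 0.17755828 0.06      ]
 [0.44900641 0.07211573 0.06      ]]
```

View pics/s4c.png

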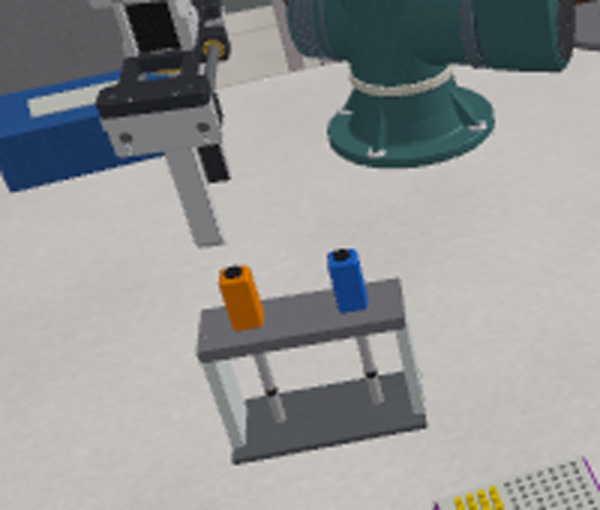

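The orange head at crop (240,297) sits directly below the fingers, in the stand's end hole. The band shows on the rod below. The guide hole measures about (0.565, 0.127). Next I descend and grip.

>>> move_arm --deltas '[0,0,0.009,-0.3,-0.15,4,-1,0,0,0.009,-0.3,-0.15,8,-1,0,0,0.009,-0.3,-0.15,9.7,-1,0,0,0.009,-0.3,-0.15,9.7,-1,0,0,0.009,-0.3,-0.15,9.7,1,0,0,0.009,-0.3,-0.15,9.7,1,0,0,0.009,-0.3,-0.15,9.7,1,0,0,0.009,-0.3,-0.15,9.7,1]'

```text
time: 8.35
tool_pos: [0.4833, -0.2838, 0.1329]
ee_rot: [3.139, 0.001, 1.316]
wrist_force: [0.1, 0.9, -0.4]
width: 0.0651
finger_force: 0.0
```

>>> move_arm --deltas '[0,0,0,0,0,0,1,0,0,0,0,0,0,1,0,0,0,0,0,0,1,0,0,0,0,0,0,1,0,0,0,0,0,0,1,0,0,0,0,0,0,1,0,0,0,0,0,0,1]'

```text
time: 9.05
tool_pos: [0.4826, -0.2834, 0.1313]
ee_rot: [-3.141, -0.0, 1.316]
wrist_force: [-0.3, -1.2, -0.7]
width: 0.0239
finger_force: 30.0
```

>>> move_arm --deltas '[0,0,0,0,0,-2,1,0,0,0,0,0,-5,1,0,0,0,0,0,-8,1,0,0,0,0,0,-11,1,0,0,0,0,0,-14,1,0,0,0,0,0,-17,1,0,0,0,0,0,-19,1,0,0,0,0,0,-19,1]'

```text
time: 9.85
tool_pos: [0.4835, -0.2841, 0.3252]
ee_rot: [3.135, 0.002, 1.316]
wrist_force: [-0.8, 0.4, -0.9]
width: 0.0239
finger_force: 30.0
```

Run:
```python
from h import *
go([.5654,.1275,.32],1.319)
```

```text
turn [ 0.0066  0.0025 -0.0032] shift cm [41.89 -2.46  0.4 ]
t 9.85 pos [ 0.4835 -0.2841  0.3252] rot [3.1350e+00 2.5000e-03 1.3158e+00] F [-0.79  0.43 -0.94] w 0.0239
```

>>> move_arm --deltas '[0,0,0,2,-0.1,0,1,0,0,0,6,-0.3,0,1,0,0,0,11,-0.6,0,1,0,0,0,16,-0.9,0,1,0,0,0,21,-1.2,0,1,0,0,0,25,-1.5,0,1,0,0,0,29,-1.7,0,1,0,0,0,33,-1.9,0,1]'

```text
time: 10.65
tool_pos: [0.547, 0.0425, 0.3193]
ee_rot: [-3.139, 0.001, 1.316]
wrist_force: [1.2, 0.0, -0.6]
width: 0.0237
finger_force: 30.0
```

>>> move_arm --deltas '[0,0,0,4,-0.25,0,1,0,0,0,7,-0.4,0,1,0,0,0,8.5,-0.5,0,1,0,0,0,8.9,-0.55,0,1,0,0,0,8.9,-0.55,0,1,0,0,0,8.9,-0.55,0,1,0,0,0,8.9,-0.55,0,1]'

```text
time: 11.35
tool_pos: [0.5646, 0.1268, 0.3217]
ee_rot: [3.141, 0.0, 1.314]
wrist_force: [-1.0, -0.4, 0.5]
width: 0.0238
finger_force: 30.0
```

Run:
```python
from h import *
go([.5654,.1275,.32],1.319)
for n in('scene','top'):
    s=snap(n); np.savez('pics/%s5.npz'%n,**s)
    im=s['image'][40:240,240:440] if n=='scene' else s['image'][150:280,200:400]
    cv2.imwrite('pics/%s5c.png'%n,cv2.resize(im,None,fx=3,fy=3,interpolation=cv2.INTER_CUBIC)[...,::-1])
```

```text
turn [ 0.0005  0.0001 -0.0054] shift cm [0.09 0.05 0.17]
t 11.35 pos [0.5646 0.1268 0.3217] rot [3.1411e+00 1.0000e-04 1.3136e+00] F [-0.98 -0.43  0.55] w 0.0238
```

View pics/scene5c.png

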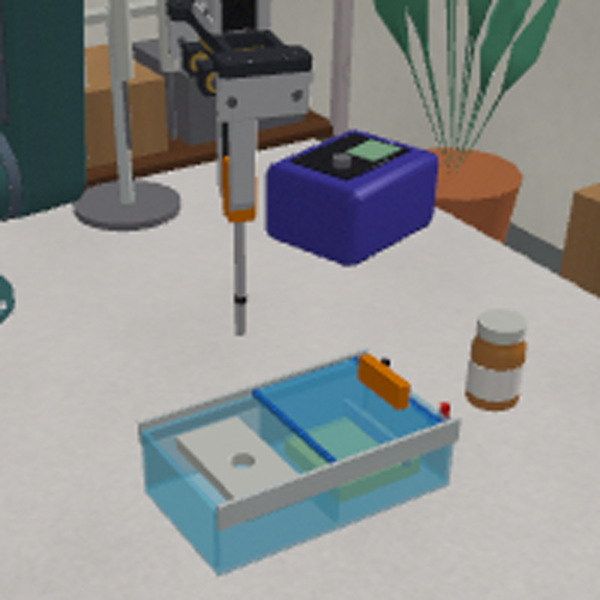

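View pics/top5c.png

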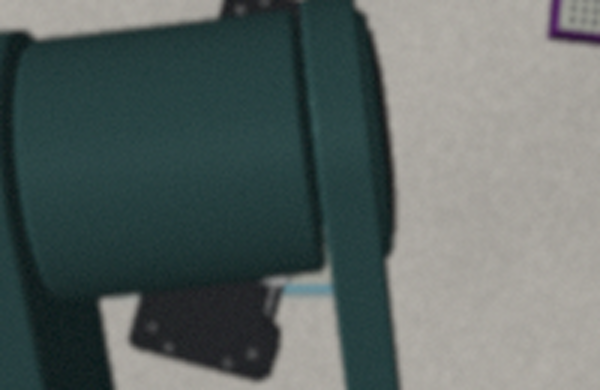

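The scene crop shows the rod hanging vertically from the fingers: head bottom (240,220), band (240,300), tip (240,335). The cover's handle is at the far end, and the guide hole is at (243,461). The top view is blocked by the arm, so I'll measure rod and hole in the scene view.

```bash
cat >> h.py <<'E'
def rod(s,o,v0,v1,u0,u1):
    "rod axis points on the vertical plane through the TCP along tool x"
    A=R.from_euler('xyz',o['ee_rot']).as_matrix(); tx=A[:,0]; n=np.cross(tx,[0,0,1]); n/=np.linalg.norm(n)
    g=s['image'][v0:v1,u0:u1].astype(float).mean(2); out=[]
    for i,r in enumerate(g):
        bg=np.median(r); w=np.clip(bg-r-12,0,None)
        if w.sum()<40: continue
        u=u0+(w*np.arange(len(r))).sum()/w.sum(); v=v0+i
        d=ray(s,[u,v])[0]; c=np.array(s['origin']); t=((np.array(o['tool_pos'])-c)@n)/(d@n); P=c+t*d
        out.append([v,u,(P-o['tool_pos'])@tx,P[0],P[1],P[2],r.min()])
    return np.array(out)
E
python3 - <<'E'
from h import *
np.set_printoptions(precision=4,suppress=True)
s=np.load('pics/scene5.npz'); o=robot.get_obs()
r=rod(s,o,114,156,311,331); print(r)
h=hsv(s); m=np.zeros((400,640),bool); sub=h[186:202,312:331]; print(sub[...,1][::2]); 
m[186:202,312:331]=sub[...,1]>60
for c,st,p in blobs(m,8):
    e=cv2.fitEllipse(cv2.convexHull(p)) if len(p)>8 else None
    print(c,st,onz(s,c,.06),onz(s,c,.053),e)
# bridge top corners in the scene
E
```

```text
[[114.     324.0928   0.0148   0.5684   0.1414   0.3003  54.6667]
 [115.     324.6352   0.0162   0.5688   0.1427   0.2974  54.3333]
 [116.     324.6286   0.0162   0.5688   0.1427   0.2947  55.6667]
 [117.     324.2051   0.0151   0.5685   0.1416   0.2921  54.    ]
 [118.     323.4343   0.013    0.568    0.1397   0.2897  60.    ]
 [119.     319.8437   0.0036   0.5656   0.1305   0.2882 105.    ]
 [120.     319.3023   0.0021   0.5652   0.1291   0.2857 103.3333]
 [121.     319.3016   0.0021   0.5652   0.1291   0.2829 105.    ]
 [122.     319.3007   0.0021   0.5652   0.1291   0.2802 104.    ]
 [123.     319.3152   0.0021   0.5652   0.1291   0.2774 103.6667]
 [124.     319.3063   0.002    0.5652   0.129    0.2747 104.3333]
 [125.     319.4265   0.0023   0.5652   0.1293   0.2719 102.6667]
 [126.     319.4118   0.0022   0.5652   0.1292   0.2691 103.6667]
 [127.     319.4097   0.0022   0.5652   0.1292   0.2663 104.6667]
 [128.     319.5408   0.0025   0.5653   0.1295   0.2634 105.3333]
 [129.     319.5472   0.0025   0.5653   0.1295   0.2606 105.3333]
 [130.     319.5386   0.0025   0.5653   0.12
[... 1357 characters left out ...]
4305   0.0016   0.5651   0.1286   0.1962 106.    ]]
[[ 10  11  11  10  11  10  10  11  10  10  10  10  10  10  10  62 106 114
  111]
 [ 10  10   9  11  10  10  10  10  10  10  10   9  10  10  11  10  10  40
  130]
 [ 10  10  10  10  10  10  10  10   9  10   9  10  10  10  10  10   9  10
   10]
 [ 10   9  10  10   9  11  10  10   8  12  12   8  10  10   9  11  10  10
   10]
 [  9   9  10  10  10   9  12  10   8   8  10  13  12  10  10  10  10  10
   10]
 [ 11  10  10  10  10  10  10  13  14  10  10  10  11  10  10  10  11  10
   10]
 [ 10  11  10  10   9  10  10  10  10  10  10  10  11  10  10  10  10  11
    9]
 [ 11  11  10  10  10  10  10  10  10  10  11  10  10  10  10  10  10  10
   10]]
```

Run:
```python
from h import *
np.set_printoptions(precision=4,suppress=True,linewidth=150)
s=np.load('pics/scene5.npz')
g=s['image'].astype(int).mean(2); print(g[187:201,312:331].astype(int))
w=np.zeros_like(g); sub=g[187:201,313:330]; bg=np.median(sub); print(bg)
m=np.zeros(g.shape,bool); m[187:201,313:330]=abs(sub-bg)>8
for c,st,p in blobs(m,4): print(c,st,onz(s,c,.06))
# expected hole outline from top estimate, in scene pixels
f=200/np.tan(np.radians(float(s['fov_y']))/2); Rm=R.from_euler('xyz',s['orientation'])
def proj(P): q=Rm.inv().apply(np.atleast_2d(P)-s['origin']); return np.c_[s['cx']+f*q[:,0]/-q[:,2], s['cy']-f*q[:,1]/-q[:,2]]
a=np.linspace(0,2*np.pi,13)[:-1]
for z in(.06,.046):
    q=proj(np.c_[.5654+.012*np.cos(a),.1273+.012*np.sin(a),0*a+z]); print(z,q.min(0),q.max(0),q.mean(0))
```

```text
[[175 176 176 176 176 176 176 176 176 177 176 176 176 176 176 176 148 113 111]
 [176 176 175 175 175 176 177 176 176 176 176 176 176 176 176 176 176 150 122]
 [177 176 176 176 176 176 176 176 175 176 176 176 176 176 176 176 176 176 158]
 [176 176 176 176 176 176 176 176 175 176 175 175 176 176 176 176 176 176 175]
 [176 176 176 176 176 182 163 143 138 131 139 164 176 176 176 176 176 176 176]
 [176 176 175 176 187 158 128 125 125 125 124 119 149 175 175 176 176 176 176]
 [176 176 176 176 180 146 127 125 125 125 123 119 113 174 176 176 176 176 176]
 [175 176 176 176 171 145 125 125 126 125 123 118 130 174 176 176 176 176 176]
 [176 176 176 176 176 161 145 161 162 161 153 149 175 176 176 176 176 176 176]
 [175 176 176 176 176 176 176 173 174 176 176 176 176 176 177 176 176 176 176]
 [176 176 176 176 175 176 176 176 176 176 176 176 176 175 176 176 176 176 176]
 [175 176 176 176 175 176 176 176 176 176 176 175 175 176 176 177 176 176 175]
 [161 175 176 176 176 176 176 176 175 176 175 176 176 176 176 176 176 176 177]
 [114 161 175 176 176 176 176 176 176 176 175 176 176 176 176 176 176 176 175]]
176.0
[320.2895 193.0263] [316 191   9   5  38] [[0.5683 0.1281 0.06  ]]
0.06 [315.3851 190.1938] [323.7077 195.0558] [319.5466 192.6143]
0.046 [315.461  194.0909] [323.7209 198.9833] [319.5911 196.5266]
```

>>> move_arm --deltas '[0,0,0.0,0.04,0.11,2,1,0,0,0,0.04,0.11,5,1,0,0,0,0.04,0.11,8,1,0,0,0,0.04,0.11,10.5,1,0,0,0,0.04,0.11,11.8,1,0,0,0,0.04,0.11,11.8,1,0,0,0,0.04,0.11,11.8,1,0,0,0,0.04,0.11,11.8,1]'

```text
time: 12.25
tool_pos: [0.5668, 0.1283, 0.2057]
ee_rot: [3.138, -0.001, 1.316]
wrist_force: [0.5, 0.2, -1.7]
width: 0.0236
finger_force: 30.0
```

Run:
```python
from h import *
np.set_printoptions(precision=4,suppress=True,linewidth=150)
go([.566,.1278,.147],1.319); o=robot.get_obs()
for n in('scene','top'):
    s=snap(n); np.savez('pics/%s6.npz'%n,**s)
    if n=='scene':
        im=s['image'][130:210,290:390]; g=s['image'].astype(int).mean(2); print(g[172:201,312:331].astype(int)); big=cv2.resize(im,None,fx=5,fy=5,interpolation=cv2.INTER_CUBIC)
    else: t=cv2.resize(s['image'][180:260,250:350],None,fx=3,fy=3,interpolation=cv2.INTER_CUBIC)
out=np.zeros((400,800,3),np.uint8); out[:,:500]=big; out[:240,500:]=t; cv2.imwrite('pics/six.png',out[...,::-1])
```

```text
turn [ 0.0035 -0.0015 -0.0034] shift cm [-0.08 -0.09  5.87]
t 12.25 pos [0.5668 0.1283 0.2057] rot [ 3.138  -0.0015  1.3156] F [ 0.53  0.21 -1.72] w 0.0236
[[167 155 142 127 126 127 128 122 105 104 116 135  98  71  77  92 104 112 112]
 [127 127 127 128 128 133 133 126 107 106 116 123 112 102  73  75  92  99 112]
 [128 129 134 134 136 137 125 121 107 106 116 122 111 109 100  78  75  85  99]
 [133 137 137 125 125 113 111 106 104 107 117 122 112 118 117  96  81  72  85]
 [126 125 112 111 111 109 112  74  87 105  76 107 138 140 128 112 112  83  69]
 [112 110 110 110 110 110 110  77  28  24  23 114 138 139 126 112 111 112  82]
 [111 110 110 110 118 125 139 103  47  24  69 141 139 139 127 113 112 111 113]
 [111 118 126 140 159 168 177 151 107 106 116 143 139 140 128 113 112 112 113]
 [139 158 168 178 178 177 177 159 107 106 116 144 141 141 128 112 112 112 112]
 [177 177 177 178 178 177 177 159 108 106 117 142 139 140 128 113 113 112 112]
 [177 178 178 177 177 177 177 159 107 106 118 142 140 140 128 114 112 111 113]
 [177 177 177 177 177 177 178 160 108 106 116 170 151 140 126 113 111 112 1
[... 647 characters left out ...]
78 177 188 159 130 125 127 125 124 120 150 177 177 177 177 177 177]
 [177 177 177 177 181 148 127 126 126 126 124 120 115 175 178 177 178 177 177]
 [177 177 178 177 172 147 126 126 126 125 124 119 131 176 177 177 177 177 176]
 [177 177 177 177 178 162 146 163 163 163 154 151 177 177 177 178 178 177 177]
 [177 177 177 177 177 177 178 174 175 178 177 177 177 177 177 177 177 177 178]
 [177 178 177 178 177 177 177 177 177 177 177 177 177 177 177 177 177 177 178]
 [176 177 177 178 177 178 177 177 176 178 177 178 177 177 178 177 177 177 177]
 [161 177 177 177 177 177 177 177 177 177 178 177 177 177 177 177 178 177 177]
 [115 162 176 177 177 177 177 177 177 177 177 178 178 177 177 177 178 177 177]]
```

View pics/six.png

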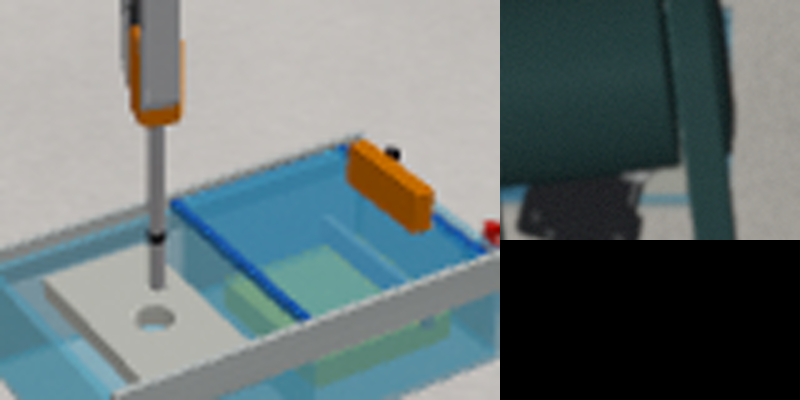

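The tip, at picture (157,288), hangs just above the hole at (155,318), about 1 mm to the right. I'll use the depth image for the fore-aft offset.

Run:
```python
from h import *
np.set_printoptions(precision=4,suppress=True,linewidth=150)
s=np.load('pics/scene6.npz')
def pts(us,vs): return np.array([dep(s,[u,v])[0] for v in vs for u in us])
P=pts([320,321,322],range(157,187)); print('rod front',np.median(P,0)); 
for a,b in((157,167),(167,177),(178,187)): print(' ',np.median(pts([321],range(a,b)),0))
B=np.r_[pts(range(308,316),range(190,196)),pts(range(326,332),range(192,198)),pts(range(316,326),range(188,190)),pts(range(316,326),range(197,200))]
print('bridge z',np.median(B[:,2]),B[:,2].std(), 'n',len(B))
c=np.array([320.65,192.75]); print('hole at z .06',onz(s,c,.06),'at bridge depth z',onz(s,c,np.median(B[:,2])))
# view direction horizontally and rod axis = front + 5 mm along it
d=ray(s,[321,175])[0]; d[2]=0; d/=np.linalg.norm(d); print('dir',d,'axis',np.median(P,0)+.005*d)
```

```text
rod front [0.5732 0.128  0.1362]
  [0.5738 0.1282 0.1684]
  [0.5734 0.1281 0.1362]
  [0.5731 0.1279 0.1019]
bridge z 0.059846831605353756 0.05587392032681722 n 134
hole at z .06 [[0.5677 0.1297 0.06  ]] at bridge depth z [[0.5675 0.1298 0.0598]]
dir [-0.8638  0.5038  0.    ] axis [0.5689 0.1305 0.1362]
```

>>> move_arm --deltas '[0,0,0,-0.09,-0.1,0,1,0,0,0,-0.09,-0.1,0,1,0,0,0,-0.09,-0.1,0.6,1,0,0,0,-0.09,-0.1,1.2,1,0,0,0,-0.09,-0.1,1.8,1,0,0,0,-0.09,-0.1,2.4,1,0,0,0,-0.09,-0.1,3,1,0,0,0,-0.09,-0.1,3,1]'

```text
time: 13.15
tool_pos: [0.5639, 0.1276, 0.1718]
ee_rot: [-3.139, 0.001, 1.316]
wrist_force: [0.1, -0.7, -0.5]
width: 0.0236
finger_force: 30.0
```

>>> move_arm --deltas '[0,0,0,0,0,0.5,1,0,0,0,0,0,1.0,1,0,0,0,0,0,1.5,1,0,0,0,0,0,2.0,1,0,0,0,0,0,2.4,1,0,0,0,0,0,2.4,1,0,0,0,0,0,2.4,1,0,0,0,0,0,2.4,1]'

```text
time: 13.95
tool_pos: [0.5648, 0.1277, 0.1497]
ee_rot: [3.141, -0.0, 1.316]
wrist_force: [-0.5, -1.2, -0.2]
width: 0.024
finger_force: 30.0
```

Run:
```python
from h import *
np.set_printoptions(precision=4,suppress=True,linewidth=150)
go([.566,.1278,.147],1.319)
s=snap('scene'); np.savez('pics/scene7.npz',**s)
g=s['image'].astype(int).mean(2); print(g[178:200,312:331].astype(int))
P=np.array([dep(s,[u,v])[0] for v in range(172,187) for u in(320,321)]); print('front',np.median(P,0))
for v in range(178,194): print(v,dep(s,[321,v])[0],dep(s,[320,v])[0])
cv2.imwrite('pics/s7.png',cv2.resize(s['image'][130:210,280:380],None,fx=6,fy=6,interpolation=cv2.INTER_CUBIC)[...,::-1])
```

```text
turn [ 0.0006 -0.0003 -0.0033] shift cm [0.04 0.11 0.27]
t 13.95 pos [0.5648 0.1277 0.1497] rot [ 3.141  -0.0003  1.3157] F [-0.49 -1.19 -0.22] w 0.024
[[111 111 112 112 119 126 141 105 106 110 139 139 140 140 128 112 112 112 113]
 [111 120 126 141 159 169 178 107 106 109 141 142 141 141 128 114 113 112 113]
 [141 161 169 178 179 178 178 107 107 109 140 141 141 141 129 114 114 114 112]
 [178 178 179 179 178 179 178 127 108 110 141 140 141 141 129 114 113 113 113]
 [178 178 178 179 178 178 178 127 109 108 149 141 141 142 129 112 113 114 113]
 [179 178 178 178 178 178 178 127 108 108 157 178 153 141 127 114 112 113 112]
 [178 179 178 178 178 179 178 127 107 108 157 177 179 153 128 113 112 113 113]
 [179 178 179 178 178 178 178 127 107 108 157 178 178 178 141 115 114 113 113]
 [179 178 178 178 178 179 179 126 108 106 156 178 179 178 178 136 114 113 114]
 [177 179 178 179 178 179 178 126 107 106 157 178 178 179 178 179 151 116 113]
 [178 178 178 179 178 178 178 126 106 107 156 177 178 179 178 178 178 152 124]
 [178 178 178 179 178 178 178 127 107 107 157 178 178 178 178 179 179 179 159]

[... 919 characters left out ...]

180 [0.5715 0.129  0.1066] [0.5685 0.1275 0.1054]
181 [0.5703 0.1296 0.1023] [0.574  0.1242 0.1063]
182 [0.5716 0.1288 0.1   ] [0.5719 0.1254 0.1013]
183 [0.5723 0.1284 0.0971] [0.5701 0.1264 0.0966]
184 [0.5725 0.1282 0.0939] [0.5696 0.1267 0.0927]
185 [0.5718 0.1286 0.0899] [0.5663 0.1285 0.0867]
186 [0.5718 0.1286 0.0865] [0.5716 0.1254 0.0875]
187 [0.5728 0.128  0.0839] [0.5709 0.1258 0.0835]
188 [0.5735 0.1276 0.081 ] [0.5716 0.1254 0.0806]
189 [0.5719 0.1285 0.0762] [0.5709 0.1258 0.0766]
190 [0.5723 0.1282 0.0731] [0.5722 0.125  0.0742]
191 [0.5746 0.1268 0.0715] [0.5697 0.1264 0.0686]
192 [0.5719 0.1284 0.0658] [0.5672 0.1278 0.0631]
193 [0.5704 0.1292 0.061 ] [0.5707 0.1257 0.0624]
```

View pics/s7.png

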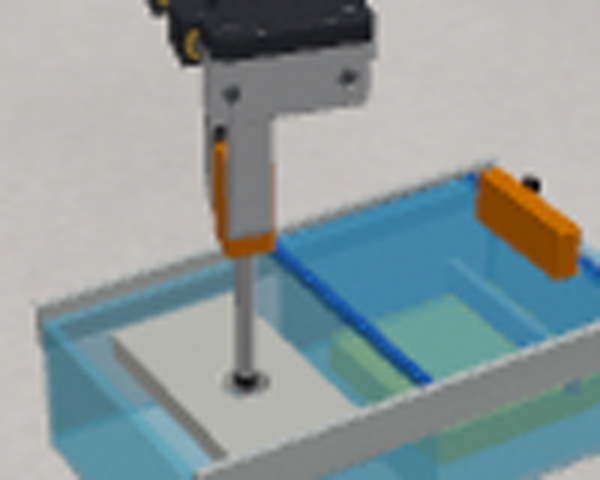

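The rod is in the hole without contact. It is about 0.8 mm left of centre and the band about 1.5 mm high, so I'll make the final trim.

>>> move_arm --deltas '[0,0,0,0.06,0.02,0.08,1,0,0,0,0.06,0.02,0.15,1,0,0,0,0.06,0.02,0.15,1,0,0,0,0.06,0.02,0.15,1,0,0,0,0.06,0.02,0.15,1,0,0,0,0.06,0.02,0.15,1]'

```text
time: 14.6
tool_pos: [0.565, 0.1283, 0.1479]
ee_rot: [3.142, -0.0, 1.316]
wrist_force: [-0.0, -0.2, -0.3]
width: 0.0238
finger_force: 30.0
```

Run:
```python
from h import *
np.set_printoptions(precision=4,suppress=True,linewidth=150)
go([.566,.1278,.1483],1.319)
s=snap('scene'); np.savez('pics/scene8.npz',**s)
g=s['image'].astype(int).mean(2); print(g[186:198,312:331].astype(int))
P=np.array([dep(s,[u,v])[0] for v in range(172,190) for u in(319,320,321)]); print('front',np.median(P,0))
print(np.median([dep(s,[u,193])[0] for u in(320,321)],0),np.median([dep(s,[u,194])[0] for u in(320,321)],0))
o=robot.get_obs(); print(np.abs(o['qvel']).max(), o['tool_pos'])
for c,st,p in blobs(orange(s)): print(c)
```

```text
turn [ 0.0001 -0.0001 -0.0031] shift cm [-0.02  0.11 -0.04]
t 14.6 pos [0.565  0.1283 0.1479] rot [ 3.1415 -0.0001  1.3159] F [-0.   -0.21 -0.3 ] w 0.0238
[[178 179 178 179 179 178 178 125 108 107 142 177 178 178 178 134 114 113 112]
 [178 178 179 178 178 178 178 144 109 108 141 177 178 178 178 178 150 115 113]
 [179 178 178 178 179 178 178 144 109 107 143 177 178 178 178 178 178 153 124]
 [178 178 178 178 178 178 179 144 109 107 141 177 179 178 178 179 178 178 158]
 [179 179 179 179 179 179 178 142 109 106 142 178 178 179 178 179 178 178 178]
 [178 178 178 178 178 184 165 125 107 107 128 166 177 179 178 179 178 178 179]
 [178 178 179 178 189 161 131  90 106 105 108 121 152 178 178 178 179 178 178]
 [179 178 179 178 182 148 129  58  47  66  29 119 115 177 178 178 178 178 179]
 [178 178 178 179 172 147 127  78  28  23  53 119 132 177 178 179 178 178 178]
 [179 178 178 178 178 163 148 133  91  86 137 150 178 179 179 178 178 178 178]
 [179 178 178 178 179 179 178 161 162 178 178 178 178 179 178 178 178 178 178]
 [178 179 179 178 179 178 179 179 179 178 178 179 178 178 179 178 179 178 178]]
front [0.571  0.1262 0.1052]
[0.5718 0.1268 0.0627] [0.5731 0.126  0.0603]
0.0020283732556546172 [0.565  0.1282 0.1479]
[318.5094 165.2642]
[411.9655 157.1724]
[367.5765 166.7294]
[ 93.0962 396.9423]
```

```bash
python3 -c "
from bench import robot
print(robot.close_job())"
```

```text
the job is handed in; nothing more can be done
None
```

The job is handed in at about 14.6 s of the 72 s: the cover is open to its stop. The orange probe is held still and upright in the guide hole, centred and with its band level with the top of the guide to within about 1.5 mm by my measurements. I saw no sign of contact on the way in, and the blue probe, rack and jar were not touched.

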